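# Refit a desk air purifier and hold its lid half-way

## Task

On the white desk air purifier, first press the raised side of the loose round filter down so that it sits level in its seat. Then fit the blue lid with its two lugs through the two slots and turn it clockwise (seen from above) to the yellow half-way mark, well short of the red lock mark where it clicks. The lid springs back if let go, so finish while still gripping it and holding it still at the yellow mark; leave the other things on the desk where they are.

Things in the scene. Friction and masses are not known exactly. Their poses are not given: they have to be found in the camera images.
- purifier: White round desk air purifier, 136 mm across, 101 mm tall, fixed; origin at its underside centre, z up. Its top is an inward flange (underside 96, top 101 mm above the desk; opening 96 mm across) with two slots, on its +x and -x sides (black marks), 19 mm wide, out to 116 mm across. Half a turn gives the same slots.
- halfway: The yellow half-way marks on the purifier's rim: origin at the purifier's underside centre, x axis through the two yellow marks, 35 degrees (0.61 rad) clockwise from the slots. Red marks at 70 degrees show the lock.
- shutter (a joint): Sprung shutter ring, two orange tabs in the purifier's groove that the lid's lugs push: 0 rad at rest, grows as the lid turns clockwise. Meets the lugs after about 0.06 rad of lid turn: about 0.55 with the lid at the yellow mark. From about 0.9 a ball clicks under a lug; end stop 1.17. Pushes the lid back with 0.04 to 0.17 N m.
- seat (a point): Centre of the floor of the purifier's round filter seat, 78 mm above the desk; seat 80 mm across, 10 mm deep; axes as the purifier. An orange stiff friction clip in the floor, 32 mm out on the +y side, stands 6 to 9 mm up under the filter; pressed with about 6 N it goes in and stays in.
- ledge (a point): On the purifier's axis at the height of the black flat ledge around the seat (80 to 118 mm across, 88 mm above the desk) on which the lid rests; axes as the purifier. Lugs let down through the slots to the ledge turn clockwise (from above) under the flange; the other way is blocked at once.
- filter_mid (a point): Round filter, green rim, white pleated face, 76 mm across, 9 mm thick, 80 g, loose in the seat; its centre, half-way up; z is its face normal. The clip holds its edge up on the purifier's +y side. Press down there, about 28 mm from the centre, with 8 to 15 N; when level its top lies 87 mm above the desk.
- lid_mid (a point): Blue lid, 160 g, upright; its centre, 24 mm above the underside (112 mm above the desk when seated, 2 mm free play up). Disc 91 mm across, 15 mm thick; bar grip along x, 64 long, 16 wide, from 15 to 49 mm above the underside: pinch it across y. Lugs along +x and -x to 110 mm across, 15.5 wide, 6 high, at the underside; white pointers above. Half a turn gives the same lid.
- lid: The same blue lid; origin at the centre of its underside.
- stapler: Red and black stapler, 130 x 34 x 50 mm, a bystander to leave alone; origin at the centre of its underside.
- calculator: Grey pocket calculator, 130 x 75 x 14 mm, a bystander to leave alone; origin at the centre of its underside.
- mug: Blue mug, 80 mm across, 95 mm tall, a bystander to leave alone; origin at the centre of its underside.
- bottle: Clear water bottle, 64 mm across, 200 mm tall, a bystander to leave alone; origin at the centre of its underside.
- mouse: Black mouse, 100 x 60 x 32 mm, a bystander to leave alone; origin at the centre of its underside.
- notebook: Thick grey notebook, 152 x 212 x 20 mm, a bystander to leave alone; origin at the centre of its underside.
- tape_dispenser: Black tape dispenser, 120 x 50 x 80 mm, a bystander to leave alone; origin at the centre of its underside.
- clip_tray: Grey clip tray, 90 x 110 x 30 mm, a bystander to leave alone; origin at the centre of its underside.

How it is judged (in metres and radians):
On the way, in this order (a step that is already met when the one before it is completed fails the run):
1. the filter sits level in its seat, the lid not yet brought over it (angle between filter_mid's own z axis and vertical below 0.035 rad and z of filter_mid in the frame of seat below 0.0065 m and horizontal distance between filter_mid and seat below 0.005 m and horizontal distance between lid_mid and seat above 0.1 m), for 0.2 s.
2. the lid's lugs are down through the slots, on the ledge (horizontal distance between lid_mid and ledge below 0.004 m and z of lid_mid in the frame of ledge below 0.0275 m and angle between lid_mid's own z axis and vertical below 0.06 rad and angle between the x axis of lid_mid and the x axis of purifier, either way round below 0.25 rad), for 0.05 s.
At the end, for the whole second after the job is handed in: Filter level in its seat (within 2 degrees, 5 mm); lid on the ledge under the flange, centred within 4 mm, turned clockwise to within 8 degrees of the yellow mark, pushing the shutter ring, at rest, still gripped by the fingers (over 3 N) (angle between filter_mid's own z axis and vertical below 0.035 rad and z of filter_mid in the frame of seat below 0.0065 m and horizontal distance between filter_mid and seat below 0.005 m and horizontal distance between lid_mid and ledge below 0.004 m and z of lid_mid in the frame of ledge below 0.0275 m and angle between lid_mid's own z axis and vertical below 0.06 rad and angle between the x axis of lid_mid and the x axis of halfway, either way round below 0.14 rad and value of joint shutter between 0.38 and 0.72 rad and angular speed of lid below 0.3 rad/s and contact force between the fingers and lid above 3 N); the arm keeps its last pose, push and grip.
It fails at once if the lid is turned on into the lock click (value of joint shutter above 0.88 rad).
It fails at once if a bystander is pushed away or tipped over (distance of any of stapler, calculator, mug, bottle, mouse, notebook, tape_dispenser, clip_tray from where it was at the start of the episode above 0.03 m or angle between any of stapler, calculator, mug, bottle, mouse, notebook, tape_dispenser, clip_tray's own z axis and vertical above 0.3 rad).
It also fails if it takes over 51 s, if anything falls off the work surface, if the arm or the gripper's body presses on something with over 40 N, if the wrist force passes 120 N, or if a joint passes its speed limit or range.

## Robot

A 6-joint arm with a two-finger parallel gripper is mounted at the origin on the work surface. World frame = base frame: x ahead of the robot, y to its left, z up, the work surface at z = 0. Lengths are in m, angles in degrees, forces in N, time in s.
With the tool pointing down it reaches from about 0.325 to 0.9 m from the base axis. Payload 3.5 kg.
Tool frame: the origin (TCP) lies midway between the tips of the shut fingers; the grasp point (between the pads) lies 19 mm behind it; y points along the fingers, z is the direction in which the jaws open and shut, and the axes are right-handed (so a half turn about y gives the same grasp; the last joint's range is limited). The gripper opens to 85 mm and grips with 20 to 120 N. Pads are 22 mm wide; open, the fingers measure 114 mm over their backs; the gripper's body (76 mm by 85 mm) begins 54 mm behind the grasp point. The pads swing forward as they close: fully open they stand 13 mm farther back than shut.
Start: joints at [62.659, 15.837, -1.513, 72.651, 0, 84.076], TCP at [0.228, 0.582, 0.231] pointing down, gripper open.
Joint ranges: [-178.77, 178.77], [-48.84, 107.48], [-61.69, 71.31], [-111.58, 123.2], [-90, 87.43], [-180, 180]. Speed limits (degrees/s): [147.25, 147.25, 180, 180, 180, 180].

## Interface

Orientations are given as [roll, pitch, yaw] about the fixed x, y, z axes, in that order (R = Rz(yaw) Ry(pitch) Rx(roll)).
In Python, from plant import arm gives the robot as it stands. Calls block until the motion is done:
- arm.move_pose(position, orientation): joint-space move of the TCP to a pose.
- arm.move_linear(position, feed=0.15, attitude=None): straight line of the TCP; attitude=None keeps the orientation; feed is the mean speed in m/s.
- arm.move_j(angles): joint-space move.
- arm.open() and arm.clamp(): open the fingers fully, or close them until they stop; the grip force is fixed at half the most.
- arm.hold(seconds).
- arm.inverse_kinematics(position, orientation): joint angles nearest the present ones, or None.
- arm.read_camera(name): name is "scene" or "top" or "wrist"; returns a dict with "frame" (384x512x3 uint8, red, green, blue), "range_z" (384x512 float32, m along the optical axis (not along the pixel's ray), 0 where there is no reading), "vfov" (degrees; the focal length in pixels is half the picture's height over the tangent of half this angle, whatever the lens; pixels are square), "cx", "cy" (the principal point, pixels), "pose" (4x4, takes a point from camera to world coordinates). Camera axes: x right, y down, z forward; pixel columns grow to the right and rows downward; lengths in m; the calibration is good to about 2 mm. The wrist camera is an equidistant fisheye: a pixel r from the principal point sees the ray r / f radians off the axis. A picture is of the moment at which its call begins.
A pose or a line that the arm cannot do raises arm.MotionError and nothing moves.
- arm.close_job(): hands the job in, once; it reports no verdict.
Readings, each from a call of its own:
- arm.get_time_s(): time.
- arm.get_joint_pos(): joint angles.
- arm.get_joint_vel(): joint speeds.
- arm.get_effort(): joint torques, N m.
- arm.get_ee_pos(): TCP position.
- arm.get_tcp_rot(): TCP orientation.
- arm.get_contact_force(): force on the tool from outside, world axes, zero at the start.
- arm.get_torque(): the same for the moment, N m.
- arm.get_width(): finger opening in m.
Only numpy, scipy, OpenCV 4.12 (cv2) and the standard library are available. Lean on these libraries where they do the work, as an engineer would, in place of code of your own. Each camera call takes 0.05 s, during which the arm holds its last target.

## Working session

There is one attempt and no reset: what is moved stays moved. The work goes in short steps, each a Python script; the robot and the scene stay as the last script left them, time stands still between calls to the robot, and variables do not carry over. Pictures are saved under pics/ and viewed, and the job is handed in when it is done.

```bash
ls; mkdir -p pics; python3 - <<'E'
from plant import arm
import cv2,numpy as np
print(arm.get_time_s(),arm.get_ee_pos(),arm.get_tcp_rot(),arm.get_width())
for n in ["scene","top","wrist"]:
    d=arm.read_camera(n)
    np.savez(f"cam_{n}.npz",**{k:np.array(v) for k,v in d.items()})
    cv2.imwrite(f"pics/{n}0.png",d["frame"][:,:,::-1])
    print(n,d["vfov"],d["cx"],d["cy"],np.round(d["pose"],3).tolist())
E
```

```text
pics
0.0 [0.22787117 0.581129   0.23009823] [-9.01314504e+01  1.23519148e-02 -2.14176260e+01] 0.08544247063450527
scene 46.10325188631047 261.52048534854663 196.04884887178332 [[-0.85, 0.406, -0.336, 1.122], [0.527, 0.674, -0.519, 0.813], [0.016, -0.618, -0.786, 1.283], [0.0, 0.0, 0.0, 1.0]]
top 47.32554252361026 250.00302188790712 183.753405601849 [[-0.023, -0.998, 0.06, 0.492], [-1.0, 0.022, -0.015, 0.045], [0.014, -0.061, -0.998, 1.639], [0.0, 0.0, 0.0, 1.0]]
wrist 65.70646984690485 261.29465672303706 188.20245391782993 [[0.364, 0.884, 0.294, 0.153], [0.931, -0.345, -0.118, 0.612], [-0.003, 0.317, -0.948, 0.373], [0.0, 0.0, 0.0, 1.0]]
```

View pics/scene0.png

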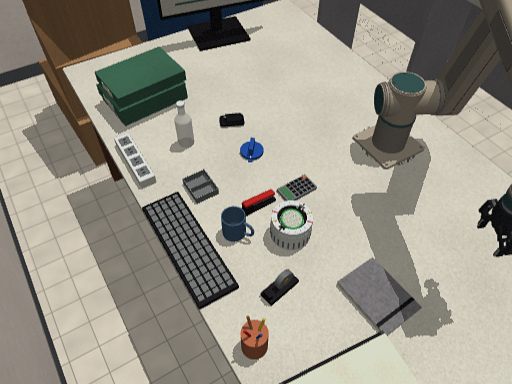

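View pics/top0.png

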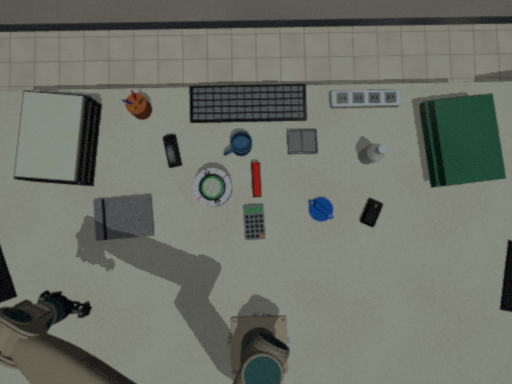

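View pics/wrist0.png

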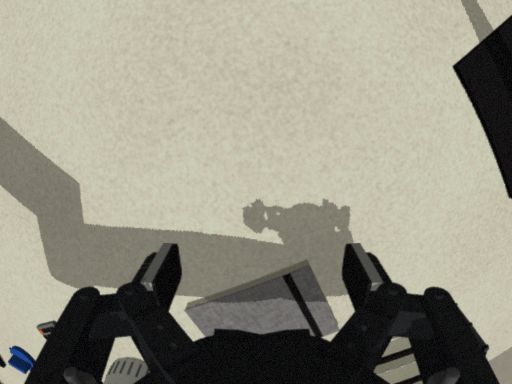

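```bash
cat > h.py <<'E'
import numpy as np,cv2
from plant import arm
def f_of(d): return 192/np.tan(np.radians(float(d["vfov"]))/2)
def rays(d,uv,fish=False):
    uv=np.atleast_2d(np.asarray(uv,float)); f=f_of(d)
    x=(uv[:,0]-float(d["cx"]))/f; y=(uv[:,1]-float(d["cy"]))/f
    if fish:
        r=np.hypot(x,y); s=np.where(r>1e-9,np.sin(r)/np.maximum(r,1e-9),1)
        v=np.c_[x*s,y*s,np.cos(r)]
    else: v=np.c_[x,y,np.ones_like(x)]
    P=np.asarray(d["pose"]); return P[:3,3],v@P[:3,:3].T
def onplane(d,uv,z,fish=False):
    o,v=rays(d,uv,fish); return o+v*((z-o[2])/v[:,2])[:,None]
def proj(d,X,fish=False):
    P=np.asarray(d["pose"]); c=(np.atleast_2d(X)-P[:3,3])@P[:3,:3]; f=f_of(d)
    if fish:
        rr=np.hypot(c[:,0],c[:,1]); th=np.arctan2(rr,c[:,2]); k=f*th/np.maximum(rr,1e-9)
        return np.c_[c[:,0]*k+float(d["cx"]),c[:,1]*k+float(d["cy"])]
    return np.c_[f*c[:,0]/c[:,2]+float(d["cx"]),f*c[:,1]/c[:,2]+float(d["cy"])]
def snap(n,tag):
    d=arm.read_camera(n); np.savez(f"cam_{tag}.npz",**{k:np.array(v) for k,v in d.items()})
    cv2.imwrite(f"pics/{tag}.png",d["frame"][:,:,::-1]); return d
def st():
    print("t",round(arm.get_time_s(),2),"tcp",np.round(arm.get_ee_pos(),4),"rot",np.round(arm.get_tcp_rot(),2),"F",np.round(arm.get_contact_force(),1),"T",np.round(arm.get_torque(),2),"w",round(arm.get_width(),4))
E
python3 - <<'E'
from h import *
d=np.load("cam_top.npz")
for n,uv,z in [("pur",(212,187),.1),("lid",(320,209),.03),("stap",(256,180),.05),("mug",(240,143),.09),("mouse",(371,212),.02),("calc",(254,222),.01),("bottle",(375,152),.1),("tape",(172,151),.05),("noteb",(124,217),.02)]:
    print(n,np.round(onplane(d,[uv],z),3))
d=np.load("cam_scene.npz")
print(onplane(d,[(292,217)],.1),onplane(d,[(252,151)],.03))
E
```

```text
pur [[0.576 0.155 0.1  ]]
lid [[ 0.49  -0.234  0.03 ]]
stap [[ 0.601 -0.001  0.05 ]]
mug [[0.731 0.054 0.09 ]]
mouse [[ 0.475 -0.425  0.02 ]]
calc [[0.448 0.009 0.01 ]]
bottle [[ 0.687 -0.424  0.1  ]]
tape [[0.713 0.302 0.05 ]]
noteb [[0.478 0.486 0.02 ]]
[[0.57787597 0.15680134 0.1       ]] [[ 0.50256164 -0.21838755  0.03      ]]
```

```bash
python3 - <<'E'
from h import *
arm.move_pose([0.577,0.156,0.25],[-90,0,-20]); st()
snap("wrist","w1"); snap("top","top1"); print(arm.get_joint_pos())
E
```

```text
t 2.13 tcp [0.5767 0.1569 0.2499] rot [-8.999e+01  2.000e-02 -1.993e+01] F [-0.4 -0.  -0. ] T [ 0.05 -0.06  0.02] w 0.0855
[ 9.02598950e+00  1.25626035e+01 -3.46263244e+00  7.39858850e+01
  8.18975367e-03  2.89392544e+01]
```

View pics/w1.png

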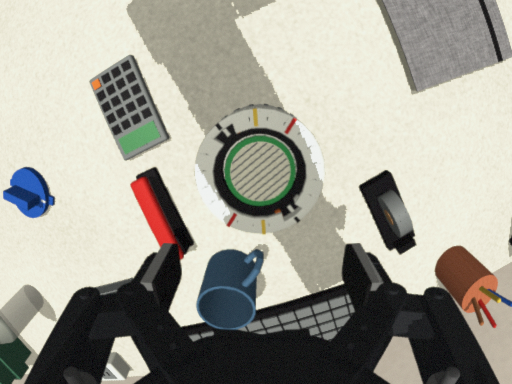

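```bash
python3 - <<'E'
from h import *
d=np.load("cam_w1.npz"); im=d["frame"]; hsv=cv2.cvtColor(im,cv2.COLOR_RGB2HSV)
cv2.imwrite("pics/w1z.png",cv2.resize(im[90:250,180:340,::-1],(600,600),interpolation=cv2.INTER_CUBIC))
roi=np.zeros(im.shape[:2],np.uint8); cv2.circle(roi,(260,172),68,255,-1)
def blobs(lo,hi,minA=6):
    m=cv2.inRange(hsv,lo,hi)&roi
    n,l,s,c=cv2.connectedComponentsWithStats(m)
    return m,[(tuple(np.round(c[i],2)),s[i,4]) for i in range(1,n) if s[i,4]>=minA]
for nm,lo,hi in [("yel",(18,100,100),(32,255,255)),("red",(0,130,90),(8,255,255)),("red2",(172,130,90),(180,255,255)),("org",(9,130,100),(17,255,255))]:
    m,b=blobs(lo,hi)
    for c,a in b: print(nm,c,a,np.round(onplane(d,[c],.101,True)[0],4))
m,b=blobs((50,100,60),(85,255,255)); print("green",b)
# depth points
v,u=np.nonzero(m); rz=d["range_z"][v,u]; ok=rz>0
o,r=rays(d,np.c_[u,v],True); P=np.asarray(d["pose"])
zc=np.array(r@P[:3,2]); X=o+r*(rz/zc)[:,None]; X=X[ok]
med=np.median(X,0);print("green pts",len(X),med)
g=(abs(X[:,2]-.09)<.02);X=X[g]
A=np.c_[X[:,:2]-X[:,:2].mean(0),np.ones(len(X))]
c,_,_,_=np.linalg.lstsq(A,X[:,2],rcond=None);print("plane",c,"tilt",np.degrees(np.hypot(*c[:2])),"up dir",np.degrees(np.arctan2(c[1],c[0])),X.mean(0), (X.min(0)+X.max(0))/2)
E
```

```text
yel (np.float64(255.01), np.float64(116.74)) 70 [0.5211 0.1711 0.101 ]
yel (np.float64(263.04), np.float64(226.57)) 47 [0.6343 0.1387 0.101 ]
red (np.float64(290.14), np.float64(125.37)) 51 [0.5407 0.2007 0.101 ]
red (np.float64(231.51), np.float64(219.26)) 39 [0.6146 0.1096 0.101 ]
org (np.float64(277.45), np.float64(211.0)) 11 [0.6222 0.1594 0.101 ]
green [((np.float64(258.25), np.float64(170.3)), np.int32(943))]
green pts 941 [0.57458464 0.15379594 0.09157416]
plane [ 0.03792264 -0.11077989  0.09143068] tilt 6.708822289461296 up dir -71.10268450409048 [0.57602288 0.15454383 0.09143068] [0.57736597 0.15346217 0.08774531]
```

View pics/w1z.png

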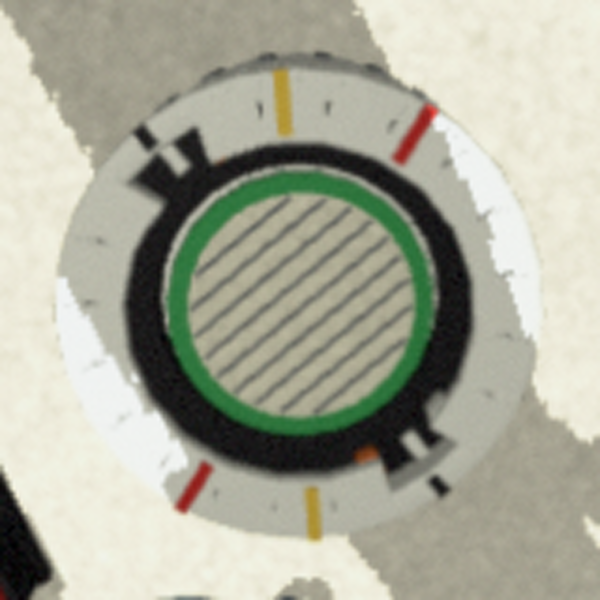

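```bash
python3 - <<'E'
from h import *
arm.clamp()
p=[0.5868,0.1285]
arm.move_pose([*p,0.125],[-90,0,-71]); st()
arm.move_linear([*p,0.100],feed=0.06); st()
z=0.100
while z>0.0835:
    z-=0.001
    arm.move_linear([*p,z],feed=0.03)
    F=arm.get_contact_force(); print(round(z,4),np.round(arm.get_ee_pos()[2],4),np.round(F,1))
    if F[2]>11 : break
st()
E
```

```text
t 3.82 tcp [0.5873 0.1286 0.1256] rot [-8.995e+01 -1.000e-02 -7.093e+01] F [-0.2 -0.3  0.1] T [-0.03 -0.02 -0.  ] w 0.0001
t 4.38 tcp [0.5864 0.1285 0.0995] rot [-9.005e+01  1.000e-02 -7.099e+01] F [-0.1 -0.6 -0.3] T [-0.02 -0.01  0.03] w -0.0004
0.099 0.0993 [-0.5 -0.1 -0.1]
0.098 0.098 [-0.   0.4 -0.3]
0.097 0.0969 [-0.4 -0.5 -0.7]
0.096 0.096 [ 0.9 -0.2  0.1]
0.095 0.0955 [-0.8 -0.4  3.4]
0.094 0.0944 [-1.1 -1.3  4.3]
0.093 0.0931 [-0.5 -1.1  3.6]
0.092 0.092 [ 0.6 -1.5  4.4]
0.091 0.0909 [ 1.6 -2.6  3.4]
0.09 0.0899 [ 1.7 -1.6  3.8]
0.089 0.0889 [ 1.7 -0.8  4.3]
0.088 0.088 [ 0.9 -3.   3.6]
0.087 0.0871 [ 0.5 -1.7  4.6]
0.086 0.0871 [-0.4 -2.6  9.5]
0.085 0.087 [-3.8 -3.1 14.3]
t 8.13 tcp [0.5869 0.1285 0.087 ] rot [-8.997e+01 -2.000e-02 -7.100e+01] F [-3.8 -3.1 14.3] T [-0.65  0.67  0.01] w -0.0
```

```bash
python3 - <<'E'
from h import *
arm.move_linear([0.5868,0.1285,0.13],feed=0.15)
arm.move_pose([0.577,0.156,0.25],[-90,0,-30])
d=snap("wrist","w2")
arm.move_pose([0.49,-0.232,0.25],[-90,0,-30]); arm.open()
snap("wrist","w3"); st()
E
cat > filt.py <<'E'
from h import *
import sys
d=np.load(sys.argv[1]); im=d["frame"]; hsv=cv2.cvtColor(im,cv2.COLOR_RGB2HSV)
roi=np.zeros(im.shape[:2],np.uint8); cv2.circle(roi,(260,172),68,255,-1)
m=cv2.inRange(hsv,(50,100,60),(85,255,255))&roi
v,u=np.nonzero(m); rz=d["range_z"][v,u]; ok=rz>0
o,r=rays(d,np.c_[u,v],True); P=np.asarray(d["pose"])
X=(o+r*(rz/(r@P[:3,2]))[:,None])[ok]; X=X[abs(X[:,2]-.09)<.02]
A=np.c_[X[:,:2]-X[:,:2].mean(0),np.ones(len(X))]
c=np.linalg.lstsq(A,X[:,2],rcond=None)[0]
print("plane",c,"tilt",np.degrees(np.hypot(*c[:2])))
cnt=max(cv2.findContours(m,0,cv2.CHAIN_APPROX_NONE)[0],key=len)[:,0]
Y=onplane(d,cnt,.087,True); s=np.linalg.lstsq(np.c_[2*Y[:,:2],np.ones(len(Y))],(Y[:,:2]**2).sum(1),rcond=None)[0]
print("circle",s[:2],np.sqrt(s[2]+s[0]**2+s[1]**2))
E
python3 filt.py cam_w1.npz; python3 filt.py cam_w2.npz
```

```text
t 11.62 tcp [ 0.49  -0.232  0.25 ] rot [-90.   0. -30.] F [ 0.3 -0.3  0.7] T [ 0.04 -0.04 -0.02] w 0.0853
plane [ 0.03792264 -0.11077989  0.09143068] tilt 6.708822289461296
circle [0.57873226 0.15468233] 0.0377381301032785
plane [ 0.00607517 -0.0045645   0.08687889] tilt 0.43538163957432746
circle [0.57645016 0.15654342] 0.03676947828415897
```

View pics/w2.png

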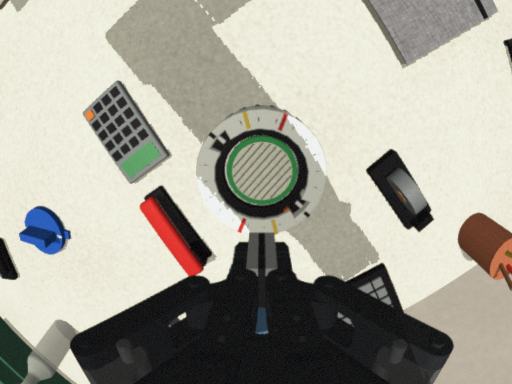

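View pics/w3.png

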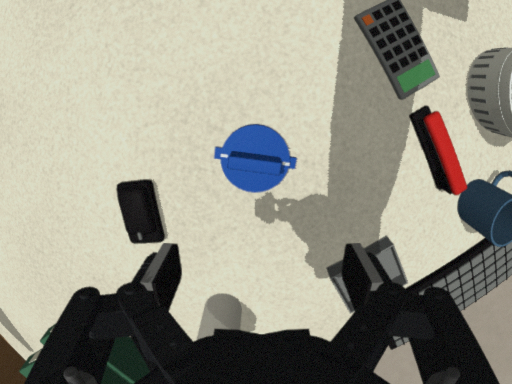

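```bash
python3 - <<'E'
from h import *
d=np.load("cam_w3.npz"); im=d["frame"]; hsv=cv2.cvtColor(im,cv2.COLOR_RGB2HSV)
cv2.imwrite("pics/w3z.png",cv2.resize(im[110:206,200:312,::-1],(700,600),interpolation=cv2.INTER_CUBIC))
m=cv2.inRange(hsv,(105,120,40),(130,255,255)); m[:,:205]=0; m[:,305:]=0; m[205:]=0
v,u=np.nonzero(m); rz=d["range_z"][v,u]
o,r=rays(d,np.c_[u,v],True); P=np.asarray(d["pose"])
X=(o+r*(rz/(r@P[:3,2]))[:,None])
print(np.histogram(X[:,2],bins=np.arange(-.005,.06,.005)))
b=X[(X[:,2]>.045)&(X[:,2]<.054)]
c=b[:,:2].mean(0); w,V=np.linalg.eigh(np.cov((b[:,:2]-c).T)); ang=np.degrees(np.arctan2(V[1,1],V[0,1]))
q=(b[:,:2]-c)@V; print("bar top",len(b),c,ang,q.min(0),q.max(0),b[:,2].mean())
rect=cv2.minAreaRect(b[:,:2].astype(np.float32)*1000);print(rect)
t=X[(X[:,2]>.011)&(X[:,2]<.018)]
h=cv2.convexHull((t[:,:2]*1000).astype(np.float32))[:,0]/1000
print(cv2.minEnclosingCircle((t[:,:2]*1000).astype(np.float32)))
wm=(cv2.inRange(hsv,(0,0,150),(180,70,255))); roi=cv2.erode(cv2.morphologyEx(m,cv2.MORPH_CLOSE,np.ones((9,9))),np.ones((3,3)))
n,l,s,cc=cv2.connectedComponentsWithStats(wm&roi)
for i in range(1,n):
    x=onplane(d,[cc[i]],.015,True)[0]; print(cc[i],s[i,4],x)
E
```

```text
(array([   0,   13,  108, 1364, 1237,   36,   49,   39,   50,   45,  669,
         44]), array([-0.005,  0.   ,  0.005,  0.01 ,  0.015,  0.02 ,  0.025,  0.03 ,
        0.035,  0.04 ,  0.045,  0.05 ,  0.055]))
bar top 713 [ 0.49015968 -0.2412722 ] 52.01617401619683 [-0.00876578 -0.03212241] [0.00782593 0.03220586] 0.04869693724872654
((490.5576171875, -241.53582763671875), (64.3311996459961, 16.547224044799805), 51.93767166137695)
((490.4339294433594, -241.9522247314453), 45.32594299316406)
[223.85 155.2 ] 20 [ 0.46569247 -0.27371048  0.015     ]
[286.  163.4] 20 [ 0.51581578 -0.20896767  0.015     ]
```

View pics/w3z.png

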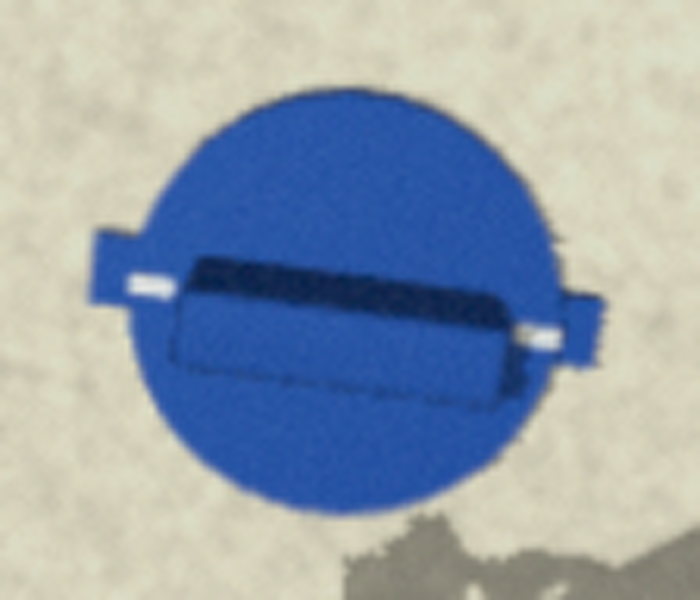

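```bash
python3 - <<'E'
from h import *
arm.move_pose([0.4904,-0.2415,0.12],[-90,0,52]); st()
arm.move_linear([0.4904,-0.2415,0.0215],feed=0.12); st()
arm.clamp(); st()
arm.move_linear([0.4904,-0.2415,0.22],feed=0.25); st()
E
python3 - <<'E'
from h import *
for n in ["w1","w2"]:
    d=np.load(f"cam_{n}.npz"); hsv=cv2.cvtColor(d["frame"],cv2.COLOR_RGB2HSV)
    roi=np.zeros(hsv.shape[:2],np.uint8); cv2.circle(roi,(260,172),68,255,-1)
    for nm,lo,hi in [("yel",(18,100,100),(32,255,255)),("red",(0,130,90),(8,255,255))]:
        k,l,s,c=cv2.connectedComponentsWithStats(cv2.inRange(hsv,lo,hi)&roi)
        b=[(s[i,4],c[i]) for i in range(1,k) if s[i,4]>20]; x=onplane(d,[q for _,q in b],.101,True)
        v=x[1]-x[0]; print(n,nm,[a for a,_ in b],x.mean(0),np.degrees(np.arctan2(v[1],v[0])),np.linalg.norm(v))
E
```

```text
t 12.93 tcp [ 0.4907 -0.2417  0.1204] rot [-90.05  -0.    51.96] F [-0.3 -0.4  0.4] T [-0.03 -0.01  0.02] w 0.0854
t 13.89 tcp [ 0.4911 -0.2419  0.0222] rot [-9.009e+01 -1.000e-02  5.200e+01] F [ 0.1 -0.5  0. ] T [ 0.   -0.05  0.01] w 0.0856
t 14.53 tcp [ 0.4907 -0.2417  0.0219] rot [-90.04  -0.    52.  ] F [-0.2  0.1  2.1] T [ 0.05  0.01 -0.03] w 0.015
t 15.47 tcp [ 0.4893 -0.2408  0.2182] rot [-8.981e+01  2.000e-02  5.200e+01] F [-0.7 -0.7 -3.2] T [0.03 0.05 0.01] w 0.015
w1 yel [np.int32(70), np.int32(47)] [0.57769599 0.15490797 0.101     ] -15.965123488443567 0.11766474519992169
w1 red [np.int32(51), np.int32(39)] [0.57763724 0.15514962 0.101     ] -50.93172460400106 0.11720555336215878
w2 yel [np.int32(70), np.int32(49)] [0.5777165  0.15481505 0.101     ] -15.982948521047307 0.11741379820016556
w2 red [np.int32(53), np.int32(39)] [0.57782636 0.15482044 0.101     ] -50.98090265622959 0.11847428487213395
```

```bash
python3 - <<'E'
from h import *
arm.move_pose([0.5777,0.155,0.19],[-90,0,19.0]); st()
arm.move_linear([0.5777,0.155,0.140],feed=0.12); arm.hold(0.2); st()
snap("wrist","w4"); snap("scene","s4"); print(arm.get_joint_pos())
E
```

```text
t 16.98 tcp [0.5776 0.1542 0.1895] rot [-9.002e+01  6.000e-02  1.896e+01] F [ 0.   0.3 -1.7] T [0.   0.02 0.02] w 0.0149
t 17.75 tcp [0.5787 0.1551 0.1413] rot [-90.02  -0.13  19.  ] F [ 0.2 -0.4 -2.1] T [-0.01 -0.   -0.01] w 0.0154
[ 8.82931587e+00  1.66213772e+01 -1.18103870e+01  6.14690675e+01
 -1.56372333e-03 -1.01714491e+01]
```

View pics/w4.png

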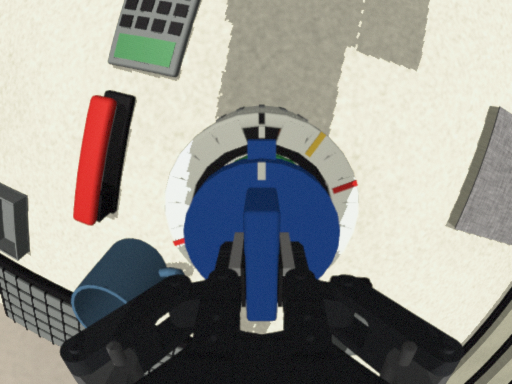

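```bash
python3 -c "
import cv2
i=cv2.imread('pics/s4.png');cv2.imwrite('pics/s4z.png',cv2.resize(i[150:270,220:360],(700,600),interpolation=cv2.INTER_CUBIC))"
```

```text
(no output)
```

View pics/s4z.png

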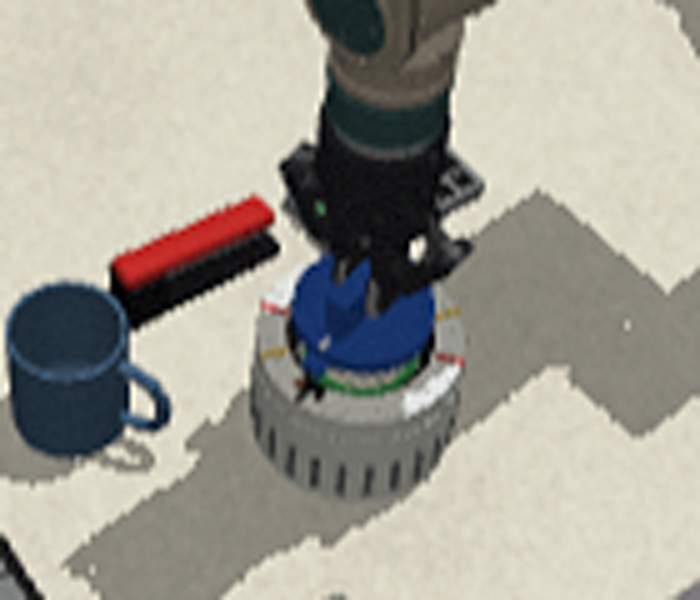

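```bash
python3 - <<'E'
from h import *
d=np.load("cam_w4.npz"); im=d["frame"]; hsv=cv2.cvtColor(im,cv2.COLOR_RGB2HSV)
m=cv2.inRange(hsv,(105,120,30),(130,255,255)); m[:120]=0; m[300:]=0
m[:,:175]=0
# disc edge pts: left/right extreme per row 175..260
tcp=np.array([0.5787,0.1551]); uz=0.1413-0.0215
E=[]
for v in range(170,240,2):
    u=np.nonzero(m[v])[0]; u=u[(u>150)&(u<350)]
    E+= [(u.min(),v),(u.max(),v)]
Y=onplane(d,E,uz+.015,True)
s=np.linalg.lstsq(np.c_[2*Y[:,:2],np.ones(len(Y))],(Y[:,:2]**2).sum(1),rcond=None)[0]
print("disc",s[:2],np.sqrt(s[2]+s[0]**2+s[1]**2),"tcp",tcp)
col=np.nonzero(m[:,262])[0]; print("lug top row",col.min())
for v in range(140,156,4):
    u=np.nonzero(m[v,230:300])[0]+230; print(v,u.min(),u.max())
R=np.array([[np.cos(np.radians(19)),np.sin(np.radians(19))],[-np.sin(np.radians(19)),np.cos(np.radians(19))]])
lt=onplane(d,[(262,col.min())],uz+.006,True)[0,:2]
print("lug tip in tool frame",R@(lt-tcp), "disc off",R@(s[:2]-tcp))
# black mark & slot
blk=cv2.inRange(hsv,(0,0,0),(180,255,60)); 
for v in range(112,138,3):
    u=np.nonzero(blk[v,230:300])[0]+230; print(v,(u.min(),u.max()) if len(u) else None)
ctr=np.array([.5777,.1549])
for uv in [(262,113),(262,124),(262,127),(262,130)]: print(uv,R@(onplane(d,[uv],.101,True)[0,:2]-ctr))
E
```

```text
disc [0.57559763 0.1541579 ] 0.043714989079109236 tcp [0.5787 0.1551]
lug top row 139
140 248 275
144 248 275
148 247 276
152 247 275
lug tip in tool frame [-0.05578781  0.00044955] disc off [-0.00324007  0.00011926]
112 None
115 (np.int64(259), np.int64(263))
118 (np.int64(259), np.int64(263))
121 (np.int64(259), np.int64(263))
124 None
127 (np.int64(254), np.int64(268))
130 (np.int64(244), np.int64(278))
133 (np.int64(245), np.int64(277))
136 (np.int64(246), np.int64(276))
(262, 113) [-0.06699083  0.00034653]
(262, 124) [-0.06017716  0.00035475]
(262, 127) [-0.0583101   0.00035707]
(262, 130) [-0.05643853  0.00035942]
```

```bash
python3 - <<'E'
from h import *
x,y=0.5777+0.0007,0.1549+0.0002
arm.move_linear([x,y,0.127],feed=0.08); st()
z=.127
while z>0.106:
    z-=0.002 if z>.113 else 0.001
    arm.move_linear([x,y,z],feed=0.04); F=arm.get_contact_force()
    print(round(z,4),np.round(arm.get_ee_pos(),4),np.round(F,1))
    if F[2]>6: break
st()
E
```

```text
t 18.17 tcp [0.5774 0.155  0.1258] rot [-89.97   0.14  19.01] F [ 0.3 -0.2 -2. ] T [0.02 0.02 0.  ] w 0.0151
0.125 [0.5784 0.1551 0.1249] [-0.   0.2 -2.1]
0.123 [0.5783 0.1551 0.1229] [-0.1 -0.4 -2. ]
0.121 [0.5783 0.1551 0.1208] [-0.2  0.  -0.9]
0.119 [0.5782 0.1551 0.1188] [-0.2  0.1 -1.9]
0.117 [0.5782 0.1551 0.1168] [-0.1  0.3 -1.3]
0.115 [0.5782 0.1551 0.1148] [-0.1  0.8 -1.4]
0.113 [0.5782 0.1551 0.1128] [-0.1 -0.6 -1.3]
0.112 [0.5783 0.1551 0.1119] [ 0.5  0.4 -1.7]
0.111 [0.5783 0.1551 0.1109] [ 0.6 -0.  -0.7]
0.11 [0.5784 0.1551 0.11  ] [ 0.1  0.4 -0.1]
0.109 [0.5784 0.1551 0.1098] [-2.5 -1.2  5. ]
0.108 [0.5784 0.1551 0.1098] [-4.9 -1.1 11. ]
t 21.17 tcp [0.5784 0.1551 0.1098] rot [-9.001e+01 -3.000e-02  1.901e+01] F [-4.9 -1.1 11. ] T [-0.2   0.98 -0.03] w 0.0148
```

```bash
python3 - <<'E'
from h import *
c=np.array([0.5777,0.1549])
for a in [14,9,4,-1,-6,-11,-16]:
    p=c+0.0008*np.array([np.cos(np.radians(a)),np.sin(np.radians(a))])
    arm.move_pose([*p,0.1090],[-90,0,a]); st()
snap("wrist","w5");snap("top","top5"); st()
E
```

```text
t 21.42 tcp [0.579  0.155  0.1098] rot [-9.002e+01 -7.000e-02  1.410e+01] F [-2.6 -1.1  6. ] T [-0.28  0.45 -0.09] w 0.0149
t 21.67 tcp [0.5793 0.1549 0.1098] rot [-9.002e+01 -9.000e-02  9.110e+00] F [-1.4 -0.9  5.5] T [-0.25  0.32 -0.11] w 0.0152
t 21.92 tcp [0.5793 0.1548 0.1099] rot [-90.03  -0.1    4.11] F [-1.5 -1.3  5.8] T [-0.24  0.23 -0.1 ] w 0.0151
t 22.17 tcp [0.5794 0.1546 0.1098] rot [-90.03  -0.1   -0.9 ] F [-0.8 -2.1  6.4] T [-0.29  0.32 -0.07] w 0.0151
t 22.42 tcp [0.5794 0.1545 0.1098] rot [-90.03  -0.11  -5.9 ] F [-0.6 -1.8  5.5] T [-0.33  0.37 -0.02] w 0.0146
t 22.67 tcp [0.5793 0.1543 0.1098] rot [-90.03  -0.11 -10.9 ] F [-1.9 -2.2  6. ] T [-0.35  0.29 -0.06] w 0.0148
t 22.92 tcp [0.5793 0.1541 0.1099] rot [-90.04  -0.11 -15.9 ] F [-1.  -1.6  6.8] T [-0.5   0.38 -0.03] w 0.0148
t 23.02 tcp [0.5793 0.1541 0.1098] rot [-90.04  -0.11 -15.89] F [-1.1 -0.9  5.5] T [-0.34  0.33 -0.06] w 0.015
```

View pics/w5.png

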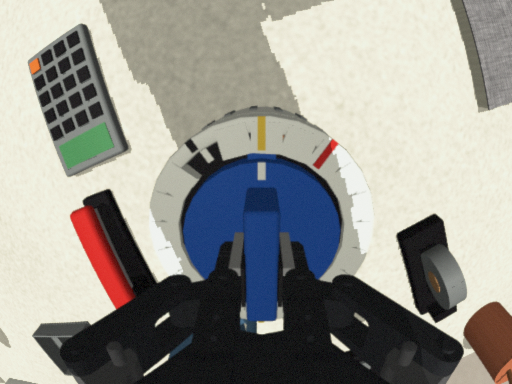

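The white pointer (262,171) lines up with the yellow mark (262,132). The lug has gone under the flange and the slot now shows at (205,158). I'll check that it stays still, then hand in.

```bash
python3 - <<'E'
from h import *
arm.hold(0.8); st()
d=snap("wrist","w6"); hsv=cv2.cvtColor(d["frame"],cv2.COLOR_RGB2HSV)
roi=np.zeros(hsv.shape[:2],np.uint8); roi[108:185,240:285]=255
for nm,lo,hi,z in [("yel",(18,100,100),(32,255,255),.101),("ptr",(0,0,130),(180,80,255),.103)]:
    r=roi.copy()
    if nm=="ptr": r[:160]=0
    c=cv2.connectedComponentsWithStats(cv2.inRange(hsv,lo,hi)&r); i=1+np.argmax(c[2][1:,4]); x=onplane(d,[c[3][i]],z,True)[0,:2]-[.5777,.1549]
    print(nm,c[3][i],np.hypot(*x),np.degrees(np.arctan2(*x[::-1]))%180)
arm.close_job()
E
```

```text
t 23.82 tcp [0.5793 0.1541 0.1098] rot [-90.04  -0.11 -15.89] F [-0.5 -2.2  5.7] T [-0.35  0.31  0.  ] w 0.0148
yel [261.0167364  132.43933054] 0.05869629036535118 164.02083552716596
ptr [261.03846154 170.71794872] 0.038924330662386604 163.93107214815825
the job is handed in; nothing more can be done
```

The job is handed in at about 24 s of the 51 s allowed. The lid is still gripped and held at the yellow mark, and no check failed; the hand-in reports no verdict.

- **Filter:** I pressed the raised side down until it stopped, with the fingertips at 87 mm and about 14 N. A camera check afterwards showed about 0.4° of tilt and the top at 86.9 mm. That was before the lid went on, and the lid now hides the filter.
- **Lid fit:** The lugs went through the slots without catching. Contact came with the TCP at about 110 mm, the height expected for the ledge.
- **Turn:** I turned the lid 35° clockwise to the yellow mark. In the last picture the pointer is at 163.9° and the yellow mark at 164.0°. The arm was still over the last 0.8 s, with the fingers closed on the bar at about 15 mm and a downward push of about 6 N.
- **Less certain:** One rough circle fit of the lid's disc while hovering put it 3 mm off along the bar. It rested on part of the edge and gave too small a radius. The lug tip showed only 0.8 mm, so I corrected for that. At the end the TCP sat about 1 mm off its target in plan.
- **Not measured:** I have no direct reading of the shutter angle. I touched none of the bystanders knowingly, but I did not measure their positions afterwards.

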